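# Press a specimen mount home with the quick clamp

## Task

Use the quick clamp to press the round black specimen mount fully home in its spring clip: squeeze the trigger stroke by stroke until the jaw presses the mount firmly against the back stop, but go gently as it comes home so that the mount is not crushed. Then let go of the trigger and press the release tab until the jaw has sprung all the way back. Move the jaw only with the trigger and the tab, do not touch the mount by hand, and leave the other things on the bench where they are.

Things in the scene. Friction and masses are not known exactly. Their poses are not given: they have to be found in the camera images.
- clamp: Quick clamp on a steel plate 84 x 330 x 12 mm fixed to the bench. Origin on the bench; +y is the direction in which the jaw closes, z up. In mm: grey housing x -23 to 23, y -86 to 32, z to 68; bar 12 wide behind it to y -120, z to 36; channel for the mount 31.6 wide from y 101 (floor z 20, walls to z 34); back stop face at y 165, z to 46
- grip (a point): Middle of the fixed upright black grip, 26 (across) x 14 x 62 mm, top 129 mm above the bench. It stands still ahead (clamp +y) of the trigger, which is squeezed towards it
- trigger (a joint): Swing of the trigger lever (rad): 0 at rest, 0.42 fully squeezed (a hard stop), when its roll has gone 25 mm towards the grip. Its pivot is 60 mm above the bench. It springs back when let go. A full stroke from rest walks the jaw on by 12 mm (2 ratchet teeth of 6 mm), a part stroke by one tooth or none; the jaw moves 8 mm for 15 mm at the roll
- trigger_roll (a point): Centre of the black roll on top of the trigger: 18 mm diameter, 26 mm long (along clamp x), 119 mm above the bench, free behind. Push it along clamp +y. Feel at the roll: 4 to 7 N walks the free jaw, up to 10 N snaps the mount into the clip; once home it rises by about 2 N per mm, and a full stroke would crush the mount. About 15 N before the trigger's end stop is firm; 22 N is near crushing
- jaw (a joint): Travel of the jaw (m): 0 fully back, 0.037 when its pad just touches a mount that is fully home. It starts anywhere from 0 to 0.013, held by the ratchet. A light spring of about 2 N pulls it back as soon as the release tab is down and the trigger is let go
- jaw_pad: Black sprung pad on the front of the jaw, 26 x 6 x 13 mm, that pushes the mount; about 14 N per mm. The mount cracks above 40 N of jaw force. Each N more at the trigger roll is about 1.9 N more at the jaw. Origin at the centre of its front face; +y is the clamp's +y
- release_tab (a joint): Swing of the release tab (rad): 0 up, 0.25 fully pressed
- tab_press (a point): Where to press the release tab: top of the ribbed free end of a flat steel tab 30 mm wide, 79 mm above the bench, between the grip and the jaw. Pressed straight down it goes 9 mm to its stop, for about 3 to 6 N; hold it down for about a second while the jaw runs back. It springs up when let go
- mount_centre (a point): Centre of the specimen mount, a black resin disc 30 mm in diameter and 16 mm high that stands in the channel ahead of the jaw
- seat (a point): Where the mount's centre is when it is fully home, touching the back stop behind the two spring plungers of the clip. Axes as the clamp's
- spare_mount_a: Another black mount, 30 mm across, 14 mm high, on the bench; leave it. Origin at the centre of its underside
- spare_mount_b: Another black mount, 30 mm across, 18 mm high, on the bench; leave it. Origin at the centre of its underside
- marker: Marker pen, 122 x 14 mm, lying on the bench; leave it
- lint_pad: Small white pad, 67 x 100 x 14 mm, lying on the bench; leave it
- loupe: Folding loupe, 24 x 44 x 17 mm, lying on the bench; leave it
Mind the look-alikes: they are no part of the job. What is shaped like the part that bears mount_centre but orange or pink is not meant.

How it is judged (in metres and radians):
On the way, in this order (a step that is already met when the one before it is completed fails the run):
1. the jaw presses the mount firmly (over 12 N) against the back stop, fully home (distance between mount_centre and seat below 0.002 m and contact force between jaw_pad and mount above 12 N), for 0.15 s.
2. the release tab is pressed and the jaw runs fully back (value of joint release_tab above 0.1 rad and value of joint jaw below 0.003 m), for 0.05 s.
At the end, for the whole second after the job is handed in: The mount lies flat and at rest within 2 mm of its seat against the back stop; the jaw is within 3 mm of fully back; trigger and release tab are let go and have sprung back to rest (within 0.05 rad) (distance between mount_centre and seat below 0.002 m and angle between mount_centre's own z axis and vertical below 0.1 rad and value of joint jaw below 0.003 m and value of joint each of release_tab, trigger below 0.05 rad and linear speed of mount below 0.01 m/s); the robot touches nothing.
It fails at once if the mount is crushed (jaw force over 40 N) (contact force between jaw_pad and mount above 40 N).
It fails at once if the robot touches the mount (contact force between any of the arm, the fingers and mount above 1 N).
It fails at once if the robot pushes the jaw itself (contact force between any of the arm, the fingers and jaw above 3 N).
It fails at once if a bystander is moved by more than 20 mm (distance of any of spare_mount_a, spare_mount_b, marker, loupe, lint_pad from where it was at the start of the episode above 0.02 m).
It also fails if it takes over 51 s, if anything falls off the work surface, if the arm or the gripper's body presses on something with over 40 N, if the wrist force passes 120 N, or if a joint passes its speed limit or range.

## Robot

A 6-joint arm with a two-finger parallel gripper is mounted at the origin on the work surface; the furniture and walls round the work are solid. World frame = base frame: x ahead of the robot, y to its left, z up, the work surface at z = 0. Lengths are in mm, angles in rad, forces in N, time in s.
With the tool pointing down it reaches from about 350 to 775 mm from the base axis. Payload 7.3 kg.
Tool frame: the origin (TCP) lies at the very end of the fingers, on their centre line; the grasp point (between the pads) lies 19 mm behind it; z points along the fingers, y is the line along which they close (so a half turn about z gives the same grasp; the last joint's range is limited). The gripper opens to 92 mm and grips with 3 to 60 N. Pads are 19 mm wide; open, the fingers measure 130 mm over their backs; the gripper's body (75 mm by 190 mm) begins 47 mm behind the grasp point.
Start: joints at [-1.271, 0.342, 1.524, -0, 1.275, -0.146], TCP at [226.393, -473.699, 226.741] pointing down, gripper open.
Joint ranges: [-2.53, 2.53], [-0.77, 2.02], [0.04, 2.7], [-1, 4.14], [0.28, 2.66], [-3.11, 3.11]. Speed limits (rad/s): [2.57, 2.57, 3.14, 3.14, 3.14, 3.14].

## Interface

Orientations are given as [roll, pitch, yaw] about the fixed x, y, z axes, in that order (R = Rz(yaw) Ry(pitch) Rx(roll)).
In Python, from plant import bot gives the robot as it stands.
- The arm moves only by the tool jog_arm, never from a script. Its argument "targets" is a list of rows, each an object with "xyz": the shift along the tool's x, y, z as a fraction of full scale, a list of three; "spin": the turn about the tool's z as a fraction of full scale. In form: [{"xyz": [x, y, z], "spin": spin}, ...]. A call has exactly 10 rows; each row shifts and turns the commanded pose from where the row before left it, along the tool's axes as they then stand; what a row does not reach is not made up. Full scale, the value 1, is 80 mm for a shift and 0.1 rad for a turn. A row lasts 1/8 s, in which the tool goes at most 62.5 mm and 10.7 degrees, less where a joint would pass 70% of its speed; a pose out of reach is approached as far as the arm can. A call with a number of a shift or a turn outside -1 to 1 is refused whole. A call with a gripper value outside its range is refused whole. "gripper" is the opening in per cent of the stroke, from 0 (shut) to 100 (fully open), set as the call begins (left out, the last holds). The fingers move at their own pace and stop on an object; the grip force is fixed at half the most. Time passes only in rows, so rows that do not move let the fingers close, or fill a call up. It gives the time, the measured TCP pose, the force, the opening and the grip force at its end, in the units of the state.
- bot.get_obs(): the state, without advancing time (a new reading comes with each control period).
- bot.capture(name): name is "scene" or "side" or "wrist"; returns the picture (480x640x3 uint8, blue, green, red); there is no depth.
- bot.get_calibration(name): a dict with "vfov" (degrees; the focal length in pixels is half the picture's height over the tangent of half this angle, whatever the lens; pixels are square), "cx", "cy" (the principal point, pixels), "eye" and "rotation" of the camera in the world. Camera axes: x right, y down, z forward; pixel columns grow to the right and rows downward; lengths in mm; the calibration is good to about 2 mm. A picture is of the moment at which its call begins: read the wrist's pose just before it. get_calibration takes no time and is no camera call; for the wrist camera it gives the pose at the moment of the call.
- bot.close_job(): hands the job in; it is judged then, once.
The state is a dict: "time": time; "joint_positions": joint angles; "dq": joint speeds; "tau": joint torques, N m; "tool_pos": TCP position; "tcp_rot": TCP orientation; "contact_force": force on the tool from outside, world axes, zero at the start; "moment": the same for the moment, N m; "grip_width": finger opening in mm; "finger_force": force on a finger pad.
Only numpy, scipy, OpenCV 4.12 (cv2) and the standard library are available. Lean on these libraries where they do the work, as an engineer would, in place of code of your own. Each camera call takes 0.05 s, during which the arm holds its last target. There are 200 camera calls.

## Working session

There is one attempt and no reset: what is moved stays moved. The work goes in short steps, Python scripts to look and compute and a tool call to move; the robot and the scene stay as the last step left them, time stands still between calls to the robot, and variables do not carry over. Pictures are saved under pics/ and viewed, at most 12 in all, crops included, and the job is handed in when it is done.

Besides the shell and the picture viewer there is one more tool, called after "Request:" as name(argument=value, ...), one argument or row to a line, values as JSON. jog_arm: Moves the arm, as the interface text tells. Shift numbers are shares of 80 mm and turn numbers shares of 0.1 rad, none past 1 either way. Its arguments: {"type":"object","properties":{"targets":{"type":"array","items":{"type":"object","properties":{"xyz":{"type":"array","items":{"type":"number"}},"spin":{"type":"number"}}}},"gripper":{"type":"number"}},"required":["targets"]}

```bash
mkdir -p pics; ls
python3 - <<'E'
from plant import bot
import cv2
print(bot.get_obs())
for n in ("scene","side"):
    cv2.imwrite(f"pics/{n}0.png",bot.capture(n)); print(bot.get_calibration(n))
print(bot.get_calibration("wrist"))
E
```

```text
pics
{'time': 0.0, 'joint_positions': array([-1.27101530e+00,  3.42726402e-01,  1.52502044e+00,  1.45800309e-06,
        1.27536691e+00, -1.45993170e-01]), 'dq': array([ 0.00138743, -0.00040662,  0.00104309,  0.00115862,  0.00145065,
       -0.00256169]), 'tau': array([ 2.28540257e-04, -4.31238806e+01, -2.44224054e+01,  7.14641903e-02,
        5.59209217e-02, -1.12423395e-04]), 'tool_pos': array([ 226.26178221, -473.29875015,  226.04184513]), 'tcp_rot': array([-3.14008793e+00, -2.22662369e-04,  4.45773602e-01]), 'contact_force': array([-0.53496086, -0.69980559, -0.53216452]), 'moment': array([ 0.04535659, -0.04047982, -0.0639877 ]), 'finger_force': 0.0, 'grip_width': 91.69284227610322}
{'vfov': 54.703081859173096, 'cx': 317.4962474672428, 'cy': 239.16873236460088, 'eye': array([-21.87391551, 360.51805302, 834.9259399 ]), 'rotation': array([-2.40942935,  0.01266729, -2.33980914])}
{'vfov': 53.89883841080884, 'cx': 320.05571410577534, 'cy': 232.97766516301877, 'eye': array([ 445.34715649, -728.54647779,  682.64904458]), 'rotation': array([-2.30947766,  0.01537832, -0.0552683 ])}
{'vfov': 63.47995663791269, 'cx': 328.86264148402586, 'cy': 242.82486935444015, 'eye': array([ 297.30069531, -439.7085228 ,  383.80965686]), 'rotation': array([ 2.84842786e+00,  1.12737655e-03, -1.12300367e+00])}
```

View pics/scene0.png

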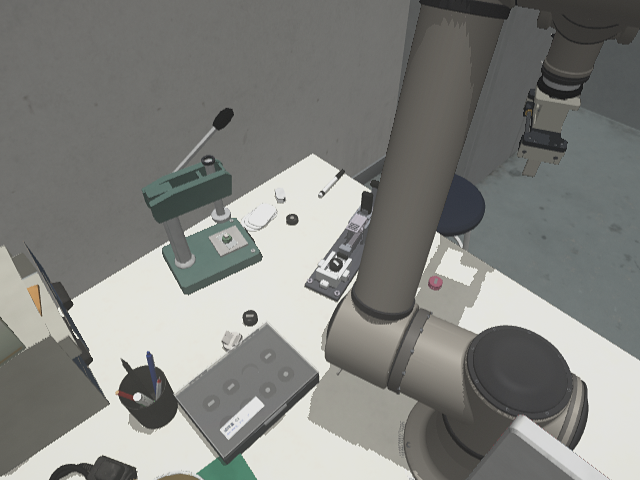

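View pics/side0.png

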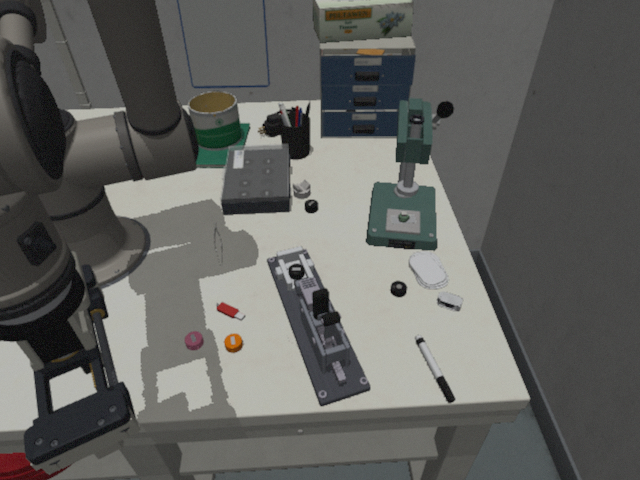

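The side view shows the clamp: plate corners near (268,258), (303,249), (368,382) and (322,400), grip at (321,303), trigger roll at (329,318), and mount at (296,272). The scene view shows the same clamp, partly hidden by the arm. Next I'll zoom in for precise pixels.

```bash
cat > h.py <<'E'
import numpy as np, cv2
from scipy.spatial.transform import Rotation as R
from plant import bot
def ray(n,u,v,c=None):
    c=c or bot.get_calibration(n); f=240/np.tan(np.radians(c['vfov']/2))
    d=R.from_euler('xyz',c['rotation']).apply([(u-c['cx'])/f,(v-c['cy'])/f,1]); return np.array(c['eye']),d
def onz(n,u,v,z,c=None):
    e,d=ray(n,u,v,c); return e+d*(z-e[2])/d[2]
def proj(n,P,c=None):
    c=c or bot.get_calibration(n); f=240/np.tan(np.radians(c['vfov']/2))
    q=R.from_euler('xyz',c['rotation']).inv().apply(np.atleast_2d(P)-c['eye']); return q[:,:2]/q[:,2:]*f+[c['cx'],c['cy']]
E
python3 - <<'E'
from h import *
im=cv2.imread('pics/side0.png')[240:410,255:385]
cv2.imwrite('pics/crop0.png',cv2.resize(im,None,fx=3.5,fy=3.5,interpolation=cv2.INTER_CUBIC))
for u,v in [(268,258),(303,249),(368,382),(322,400)]: print(onz('side',u,v,12).round(1))
for u,v,z in [(329,312,128),(320,292,129),(296,268,36)]: print(onz('side',u,v,z).round(1))
E
```

```text
[367.8 -59.3  12. ]
[438.4 -38.5  12. ]
[ 531.4 -343.7   12. ]
[ 457.9 -369.2   12. ]
[ 474.1 -293.5  128. ]
[ 462.9 -255.   129. ]
[ 424.  -113.5   36. ]
```

View pics/crop0.png

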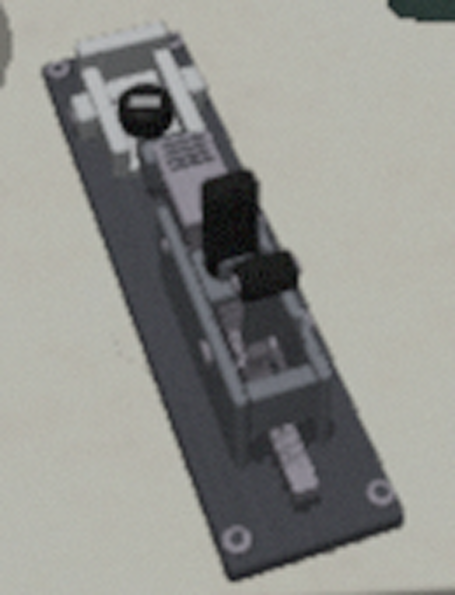

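Run:
```python
from h import *
g=lambda u,v,z: onz('side',255+u/3.5,240+v/3.5,z)
a=g(42,62,12);b=g(228,566,12);c=g(403,512,12);d=g(185,35,12)
print(a,b,c,d,np.linalg.norm(a-b),np.linalg.norm(b-c))
y=a-b; print('yaw',np.arctan2(-y[0],y[1]), 'from x', np.arctan2(*(c-b)[1::-1]))
yw=np.arctan2(-y[0],y[1]); Y=np.array([-np.sin(yw),np.cos(yw),0]);X=np.array([np.cos(yw),np.sin(yw),0])
o=(b+c)/2
for n,p in dict(roll=g(267,275,119),rl=g(242,277,119),rr=g(292,262,119),griptop=g(230,178,129),mount=g(145,104,36),barend=g(293,430,36),channelstart=g(118,150,34),stop=g(125,32,46),tabmid=g(190,152,75),tabend=g(185,135,79),housbackR=g(330,368,68),housbackL=g(238,400,68)).items():
    print(n,p.round(1),'cl',((p-o)@X).round(1),((p-o)@Y).round(1))
```

```text
[365.79610515 -58.30608455  12.        ] [ 454.8868985 -371.7885386   12.       ] [ 533.79463788 -351.19988639   12.        ] [448.17989753 -42.06548164  12.        ] 325.8963308429858 81.54951828974777
yaw 0.2768963840003317 from x 0.2552301433826193
roll [ 477.1 -298.9  119. ] cl 0.5 65.0
rl [ 466.5 -299.2  119. ] cl -9.8 67.6
rr [ 488.2 -292.7  119. ] cl 12.9 67.8
griptop [ 464.2 -252.8  129. ] cl 0.7 112.8
mount [ 424.8 -118.    36. ] cl -0.4 253.3
barend [ 487.1 -321.8   36. ] cl 3.9 40.2
channelstart [ 410. -148.   34.] cl -22.8 228.4
stop [415.  -72.1  46. ] cl 2.8 300.0
tabmid [ 447.4 -188.5   75. ] cl 2.1 179.3
tabend [ 445.4 -180.8   79. ] cl 2.3 187.2
housbackR [ 503.8 -312.1   68. ] cl 22.6 44.9
housbackL [ 462.6 -325.7   68. ] cl -20.7 43.1
```

Request:
jog_arm(
  targets=[
    {"xyz":[0.4,0.01,0]},
    {"xyz":[0.7,0.02,0]},
    {"xyz":[0.7,0.02,0]},
    {"xyz":[0.7,0.02,0]},
    {"xyz":[0.7,0.02,0]},
    {"xyz":[0.45,0.02,0]},
    {"xyz":[0,0,0],"spin":1},
    {"xyz":[0,0,0],"spin":0.76},
    {"xyz":[0,0,0]},
    {"xyz":[0,0,0]},
  ],
  gripper=0,
)

```text
invalid input
```

Run:
```python
from h import *
o=bot.get_obs(); c=bot.get_calibration('wrist'); im=bot.capture('wrist'); cv2.imwrite('pics/w1.png',im)
print(o['time'],o['tool_pos'],o['tcp_rot'],o['contact_force'],o['grip_width'],c['eye'],c['rotation'])
```

```text
0.1 [ 226.27631401 -473.34116045  226.11811349] [-3.14025004e+00 -1.94354192e-04  4.45784958e-01] [-0.16888772  0.12052774 -0.25162518] 91.80005937822531 [ 297.30069531 -439.7085228   383.80965686] [ 2.84842786e+00  1.12737655e-03 -1.12300367e+00]
```

View pics/w1.png

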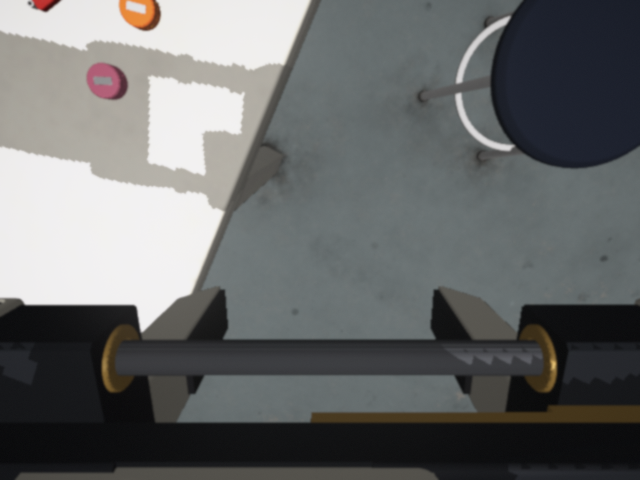

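The move was refused because spin is needed in every row. The picture shows only the start view: bench edge, stool and open fingers at the bottom.

Request:
jog_arm(
  targets=[
    {"xyz":[0.4,0.01,0],"spin":0},
    {"xyz":[0.7,0.02,0],"spin":0},
    {"xyz":[0.7,0.02,0],"spin":0},
    {"xyz":[0.7,0.02,0],"spin":0},
    {"xyz":[0.7,0.02,0],"spin":0},
    {"xyz":[0.45,0.02,0],"spin":0},
    {"xyz":[0,0,0],"spin":1},
    {"xyz":[0,0,0],"spin":0.76},
    {"xyz":[0,0,0],"spin":0},
    {"xyz":[0,0,0],"spin":0},
  ],
  gripper=0,
)

```text
time: 1.4
tool_pos: [493.5, -355.8, 226.6]
tcp_rot: [-3.141, 0.0, 0.271]
contact_force: [0.1, -0.8, -0.9]
grip_width: 0.8
finger_force: 0.0
```

Run:
```python
from h import *
o=bot.get_obs(); c=bot.get_calibration('wrist'); im=bot.capture('wrist'); cv2.imwrite('pics/w2.png',im)
cv2.imwrite('pics/s2.png',bot.capture('scene'))
import pickle; pickle.dump((o,c),open('w2.pkl','wb'))
print(o['time'],o['tool_pos'],o['tcp_rot'],o['contact_force'],o['grip_width'],c['eye'],c['rotation'])
```

```text
1.4 [ 493.5080317  -355.78385196  226.56362174] [-3.14141423e+00  2.02005343e-04  2.71093686e-01] [ 0.10311557 -0.83576698 -0.92411649] 0.7688108266855642 [ 569.29769979 -334.77134553  384.22437961] [ 2.84807149e+00  1.17915739e-04 -1.29773102e+00]
```

View pics/w2.png

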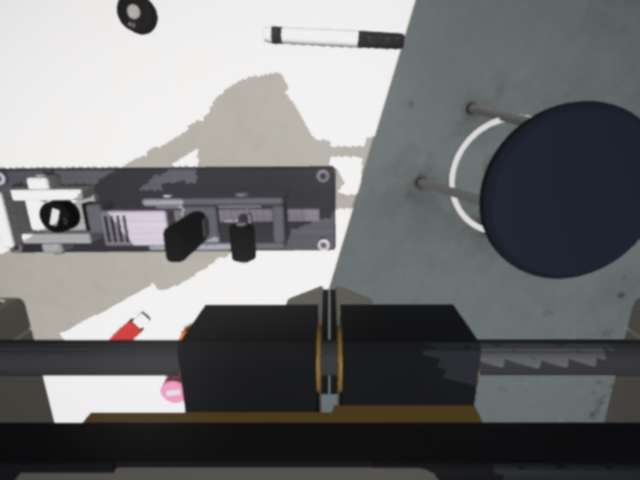

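The wrist view shows the clamp lined up with the image rows: roll at about (243,241), grip at (185,237), ribbed tab end at (116,230) and mount at (60,216).

Run:
```python
from h import *
import pickle; o,c=pickle.load(open('w2.pkl','rb'))
yw=0.271; Y=np.array([-np.sin(yw),np.cos(yw),0]);X=np.array([np.cos(yw),np.sin(yw),0])
t=o['tool_pos']
for n,(u,v,z) in dict(roll=(243,241,119),rollback=(255,245,119),rollfront=(230,245,119),tabend=(104,230,79),ribR=(132,230,79),mount=(60,216,36),houseback=(285,220,68),grip=(180,250,129),plateend=(336,208,12),stop=(12,215,46)).items():
    p=onz('wrist',u,v,z,c); print(n,p.round(1),'from tcp X %.1f Y %.1f'%((p-t)@X,(p-t)@Y))
```

```text
roll [ 476.9 -297.   119. ] from tcp X -0.3 Y 61.1
rollback [ 476.3 -305.9  119. ] from tcp X -3.3 Y 52.7
rollfront [ 471.5 -288.7  119. ] from tcp X -3.3 Y 70.5
tabend [ 441.6 -180.5   79. ] from tcp X -3.1 Y 182.8
ribR [ 447.7 -202.4   79. ] from tcp X -3.0 Y 160.0
mount [ 426.1 -118.4   36. ] from tcp X -1.4 Y 246.8
houseback [ 486.6 -319.8   68. ] from tcp X 2.9 Y 36.5
grip [ 462.3 -257.9  129. ] from tcp X -3.9 Y 102.7
plateend [ 497.  -362.2   12. ] from tcp X 1.7 Y -7.1
stop [419.6 -83.3  46. ] from tcp X 1.7 Y 282.3
```

Request:
jog_arm(
  targets=[
    {"xyz":[-0.02,0,0.5],"spin":0},
    {"xyz":[0,0,0.7],"spin":0},
    {"xyz":[0,0,0.28],"spin":0},
    {"xyz":[0,-0.2,0],"spin":0},
    {"xyz":[0,-0.1,0],"spin":0},
    {"xyz":[0,-0.05,0],"spin":0},
    {"xyz":[0,-0.03,0],"spin":0},
    {"xyz":[0,0,0],"spin":0},
    {"xyz":[0,0,0],"spin":0},
    {"xyz":[0,0,0],"spin":0},
  ],
  gripper=0,
)

```text
time: 2.75
tool_pos: [484.0, -327.1, 108.3]
tcp_rot: [3.141, -0.0, 0.27]
contact_force: [-0.3, -0.9, 0.1]
grip_width: 0.4
finger_force: 0.0
```

Run:
```python
from h import *
cv2.imwrite('pics/s3.png',cv2.resize(bot.capture('side')[230:400,240:390],None,fx=4,fy=3.5,interpolation=cv2.INTER_CUBIC)[:, :600])
o=bot.get_obs(); print(o['tool_pos'],o['contact_force'])
```

```text
[ 484.02529522 -327.01911089  108.32044236] [ 0.44982788  0.73108418 -0.93465132]
```

View pics/s3.png

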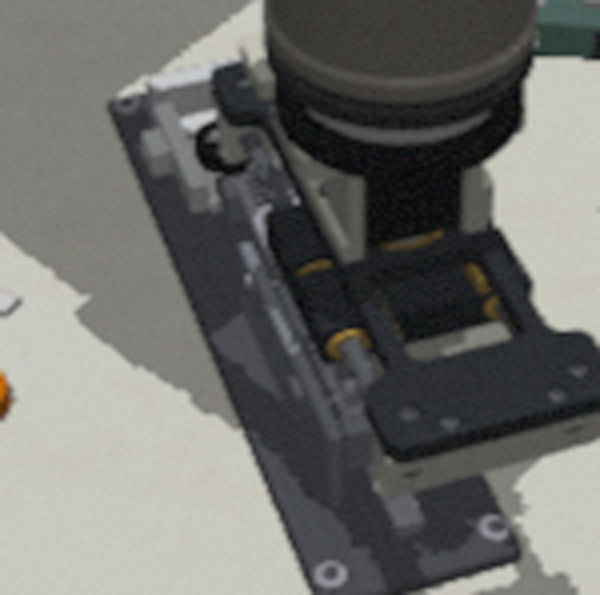

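The side view has the gripper just behind the trigger, hiding the roll and part of the mount, with nothing touched yet. I'll advance until I feel contact.

Request:
jog_arm(
  targets=[
    {"xyz":[0,-0.05,0],"spin":0},
    {"xyz":[0,0,0],"spin":0},
    {"xyz":[0,0,0],"spin":0},
    {"xyz":[0,0,0],"spin":0},
    {"xyz":[0,0,0],"spin":0},
    {"xyz":[0,0,0],"spin":0},
    {"xyz":[0,0,0],"spin":0},
    {"xyz":[0,0,0],"spin":0},
    {"xyz":[0,0,0],"spin":0},
    {"xyz":[0,0,0],"spin":0},
  ],
)

```text
time: 4.05
tool_pos: [482.9, -323.0, 108.3]
tcp_rot: [3.142, 0.0, 0.27]
contact_force: [-0.7, 0.1, -0.1]
grip_width: 0.3
finger_force: 0.0
```

Request:
jog_arm(
  targets=[
    {"xyz":[0,-0.05,0],"spin":0},
    {"xyz":[0,-0.05,0],"spin":0},
    {"xyz":[0,-0.05,0],"spin":0},
    {"xyz":[0,-0.05,0],"spin":0},
    {"xyz":[0,0,0],"spin":0},
    {"xyz":[0,0,0],"spin":0},
    {"xyz":[0,0,0],"spin":0},
    {"xyz":[0,0,0],"spin":0},
    {"xyz":[0,0,0],"spin":0},
    {"xyz":[0,0,0],"spin":0},
  ],
)

```text
time: 5.3
tool_pos: [479.6, -309.2, 110.1]
tcp_rot: [3.137, -0.002, 0.27]
contact_force: [0.8, -4.4, 7.3]
grip_width: 0.6
finger_force: 3.4
```

Run:
```python
from h import *
im=bot.capture('wrist'); cv2.imwrite('pics/w4.png',cv2.resize(im[140:380,150:450],None,fx=2.5,fy=2.5,interpolation=cv2.INTER_CUBIC))
o=bot.get_obs(); print(o['tool_pos'],o['contact_force'],o['moment'])
```

```text
[ 479.62138375 -309.18283125  110.09233859] [ 0.87901661 -5.14194011  4.99870416] [-0.63324491  0.01149928 -0.01761549]
```

View pics/w4.png

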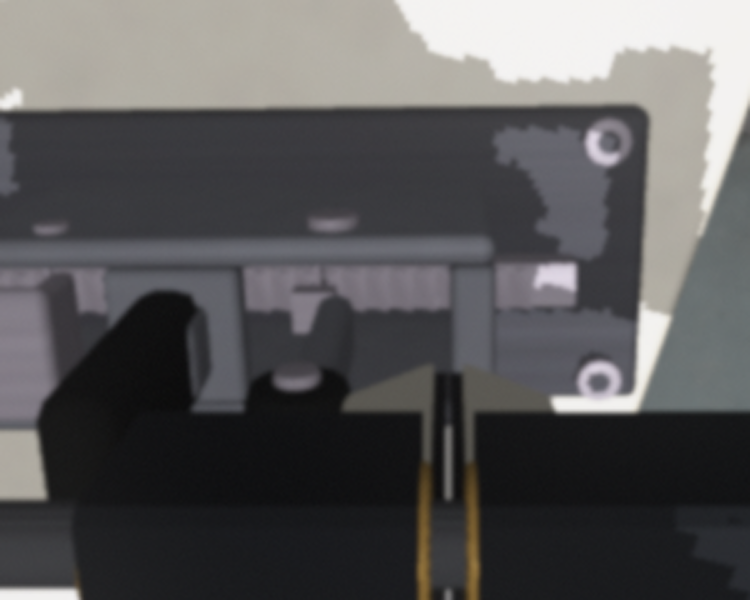

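The fingertips taper, so the sloped back rode up the roll, which sits at about (297,400) in the crop. I'll back off and turn a quarter so the flat finger sides push instead.

Request:
jog_arm(
  targets=[
    {"xyz":[0,0.2,0],"spin":0},
    {"xyz":[0,0.15,0],"spin":0},
    {"xyz":[0,0,0],"spin":1},
    {"xyz":[0,0,0],"spin":1},
    {"xyz":[0,0,0],"spin":1},
    {"xyz":[0,0,0],"spin":1},
    {"xyz":[0,0,0],"spin":1},
    {"xyz":[0,0,0],"spin":1},
    {"xyz":[0,0,0],"spin":1},
    {"xyz":[0,0,0],"spin":1},
  ],
)

```text
time: 6.6
tool_pos: [486.0, -334.7, 107.7]
tcp_rot: [-3.141, 0.001, -0.534]
contact_force: [-0.0, 0.1, -0.4]
grip_width: 0.5
finger_force: 0.0
```

Request:
jog_arm(
  targets=[
    {"xyz":[0,0,0],"spin":1},
    {"xyz":[0,0,0],"spin":1},
    {"xyz":[0,0,0],"spin":1},
    {"xyz":[0,0,0],"spin":1},
    {"xyz":[0,0,0],"spin":1},
    {"xyz":[0,0,0],"spin":1},
    {"xyz":[0,0,0],"spin":1},
    {"xyz":[0,0,0],"spin":0.7},
    {"xyz":[0,0,0],"spin":0},
    {"xyz":[0,0,0],"spin":0},
  ],
)

```text
time: 7.85
tool_pos: [486.0, -334.6, 108.0]
tcp_rot: [3.141, 0.001, -1.299]
contact_force: [0.3, 1.4, -0.8]
grip_width: 0.6
finger_force: 0.0
```

Run:
```python
from h import *
import pickle
o=bot.get_obs(); c=bot.get_calibration('wrist'); im=bot.capture('wrist'); cv2.imwrite('pics/w5.png',im)
pickle.dump((o,c),open('w5.pkl','wb'))
print(o['tool_pos'],o['tcp_rot'],o['contact_force'],o['joint_positions'])
```

```text
[ 486.04890416 -334.63360872  107.97139036] [ 3.14128594e+00  6.37454921e-04 -1.29903251e+00] [ 0.33130111  1.43826348 -0.80434258] [-7.32828878e-01  5.72439674e-01  1.49691852e+00  9.45843721e-05
  1.07293696e+00  2.13695467e+00]
```

View pics/w5.png

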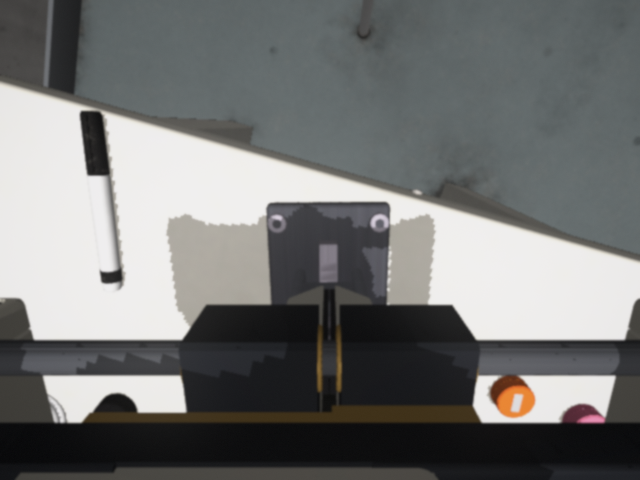

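The wrist view now looks from behind: bar at (328,262) and gripper centred on the clamp at u≈329. Now the first stroke.

Request:
jog_arm(
  targets=[
    {"xyz":[-0.2,0,0],"spin":0},
    {"xyz":[-0.08,0,0],"spin":0},
    {"xyz":[-0.06,0,0],"spin":0},
    {"xyz":[-0.06,0,0],"spin":0},
    {"xyz":[-0.05,0,0],"spin":0},
    {"xyz":[-0.04,0,0],"spin":0},
    {"xyz":[-0.02,0,0],"spin":0},
    {"xyz":[0,0,0],"spin":0},
    {"xyz":[0,0,0],"spin":0},
    {"xyz":[0,0,0],"spin":0},
  ],
)

```text
time: 9.15
tool_pos: [475.9, -296.1, 109.1]
tcp_rot: [-3.14, -0.003, -1.3]
contact_force: [1.1, -5.4, 4.6]
grip_width: 0.3
finger_force: 2.8
```

Request:
jog_arm(
  targets=[
    {"xyz":[-0.02,0,0],"spin":0},
    {"xyz":[-0.02,0,0],"spin":0},
    {"xyz":[-0.01,0,0],"spin":0},
    {"xyz":[0,0,0],"spin":0},
    {"xyz":[0,0,0],"spin":0},
    {"xyz":[0,0,0],"spin":0},
    {"xyz":[0,0,0],"spin":0},
    {"xyz":[0,0,0],"spin":0},
    {"xyz":[0,0,0],"spin":0},
    {"xyz":[0,0,0],"spin":0},
  ],
)

```text
time: 10.4
tool_pos: [474.9, -292.3, 109.1]
tcp_rot: [-3.14, -0.003, -1.3]
contact_force: [1.2, -5.9, 3.8]
grip_width: 0.5
finger_force: 3.0
```

Run:
```python
from h import *
import pickle
o=bot.get_obs(); print(o['tool_pos'],o['contact_force'])
im=bot.capture('scene'); cv2.imwrite('pics/s6.png',im)
im2=bot.capture('side'); cv2.imwrite('pics/sd6.png',im2)
f=lambda i,x,y,w,h,k: cv2.resize(i[y:y+h,x:x+w],None,fx=k,fy=k,interpolation=cv2.INTER_CUBIC)
cv2.imwrite('pics/c6.png',np.hstack([f(im,295,180,100,150,4),f(im2,260,235,100,150,4)]))
```

```text
[ 474.88203049 -292.33719885  109.0892578 ] [ 1.15796422 -5.89119761  3.83468682]
```

View pics/c6.png

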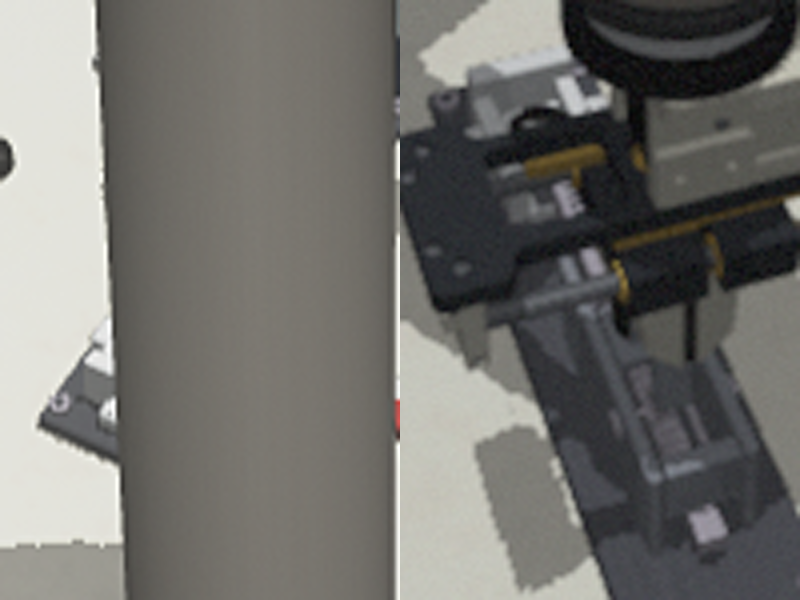

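The side half shows the bar end behind the housing at about (337,366), which moves with the jaw; the scene camera is blocked by the arm. I'll measure jaw travel from the bar end.

Run:
```python
from h import *
yw=0.271; Y=np.array([-np.sin(yw),np.cos(yw),0])
c=bot.get_calibration('side')
a=onz('side',320,402,12,c)
for n in ('side0','sd6'):
    im=cv2.imread(f'pics/{n}.png').astype(int)
    # sample along clamp axis over the bar's top (z 36): brightness profile
    P0=np.array([477.,-297,36])-Y*64.5; P0[2]=36   # wrt roll
    pr=[]
    for s in range(-60,70,2):
        u,v=proj('side',P0+(-Y*s*0.5-Y*10),c)[0]; pr.append(int(cv2.getRectSubPix(im.astype(np.uint8),(3,3),(float(u),float(v))).mean()))
    print(n,proj('side',P0,c),pr)
```

```text
side0 [[345.58185645 384.32975125]] [136, 137, 139, 140, 140, 140, 139, 139, 135, 128, 114, 99, 85, 73, 63, 58, 54, 54, 56, 61, 65, 68, 69, 70, 70, 70, 71, 71, 71, 70, 70, 69, 69, 68, 66, 63, 57, 54, 55, 69, 90, 120, 147, 164, 173, 176, 176, 175, 175, 176, 176, 177, 177, 178, 178, 178, 178, 178, 177, 173, 167, 155, 140, 124, 109]
sd6 [[345.58185645 384.32975125]] [67, 70, 72, 74, 75, 75, 75, 75, 75, 75, 76, 76, 76, 75, 75, 75, 75, 75, 75, 75, 76, 76, 76, 77, 77, 77, 77, 77, 76, 76, 77, 77, 77, 76, 73, 69, 62, 57, 60, 74, 96, 130, 160, 178, 187, 190, 191, 191, 191, 191, 191, 191, 192, 192, 192, 192, 192, 192, 191, 187, 181, 168, 152, 133, 118]
```

Request:
jog_arm(
  targets=[
    {"xyz":[-0.012,0,0],"spin":0},
    {"xyz":[0,0,0],"spin":0},
    {"xyz":[0,0,0],"spin":0},
    {"xyz":[0,0,0],"spin":0},
    {"xyz":[0,0,0],"spin":0},
    {"xyz":[0,0,0],"spin":0},
    {"xyz":[0,0,0],"spin":0},
    {"xyz":[0,0,0],"spin":0},
    {"xyz":[0,0,0],"spin":0},
    {"xyz":[0,0,0],"spin":0},
  ],
)

```text
time: 11.75
tool_pos: [474.6, -291.4, 109.0]
tcp_rot: [-3.14, -0.003, -1.3]
contact_force: [1.9, -6.5, 3.3]
grip_width: 0.4
finger_force: 3.1
```

Request:
jog_arm(
  targets=[
    {"xyz":[0.2,0,0],"spin":0},
    {"xyz":[0.17,0,0],"spin":0},
    {"xyz":[0,0,0],"spin":0},
    {"xyz":[-0.09,0,0],"spin":0},
    {"xyz":[-0.08,0,0],"spin":0},
    {"xyz":[-0.07,0,0],"spin":0},
    {"xyz":[-0.06,0,0],"spin":0},
    {"xyz":[-0.05,0,0],"spin":0},
    {"xyz":[-0.02,0,0],"spin":0},
    {"xyz":[0,0,0],"spin":0},
  ],
)

```text
time: 13.0
tool_pos: [474.6, -291.4, 109.1]
tcp_rot: [-3.14, -0.003, -1.3]
contact_force: [1.4, -6.8, 4.2]
grip_width: 0.4
finger_force: 3.3
```

```bash
cat > bar.py <<'E'
from h import *
yw=0.271; Y=np.array([-np.sin(yw),np.cos(yw),0])
def bar(im):
    c=bot.get_calibration('side'); P0=np.array([477.,-297,36])-Y*64.5; P0[2]=36
    ss=np.arange(0,60,1.0); pr=np.array([cv2.getRectSubPix(im,(3,3),tuple(map(float,proj('side',P0+Y*s,c)[0]))).mean() for s in ss]); return pr.astype(int)
if __name__=='__main__':
    im=bot.capture('side'); cv2.imwrite('pics/last.png',im)
    o=bot.get_obs(); print(o['tool_pos'],o['contact_force'])
    for f in ('side0','sd6','last'): print(f,list(bar(cv2.imread(f'pics/{f}.png'))))
E
python3 bar.py
```

```text
[ 474.55502627 -291.42433794  109.13988221] [ 1.04548842 -5.6944136   3.67868936]
side0 [np.int64(65), np.int64(61), np.int64(56), np.int64(54), np.int64(54), np.int64(58), np.int64(63), np.int64(73), np.int64(85), np.int64(99), np.int64(114), np.int64(128), np.int64(135), np.int64(139), np.int64(139), np.int64(140), np.int64(140), np.int64(140), np.int64(139), np.int64(137), np.int64(136), np.int64(135), np.int64(133), np.int64(131), np.int64(128), np.int64(125), np.int64(123), np.int64(124), np.int64(125), np.int64(126), np.int64(126), np.int64(125), np.int64(125), np.int64(125), np.int64(127), np.int64(128), np.int64(126), np.int64(124), np.int64(121), np.int64(116), np.int64(110), np.int64(102), np.int64(91), np.int64(80), np.int64(70), np.int64(62), np.int64(58), np.int64(57), np.int64(57), np.int64(57), np.int64(57), np.int64(58), np.int64(58), np.int64(58), np.int64(59), np.int64(60), np.int64(62), np.int64(68), np.int64(75), np.int64(86)]
sd6 [np.int64(76), np.int64(75), np.int64(75), np.int64(75), np.int64(75), np.int64(75), np.int64(75), np.int64(75), np.int64(76), np.int64
[... 866 characters left out ...]
 np.int64(76), np.int64(76), np.int64(76), np.int64(76), np.int64(76), np.int64(76), np.int64(76), np.int64(76), np.int64(76), np.int64(76), np.int64(76), np.int64(76), np.int64(76), np.int64(76), np.int64(76), np.int64(76), np.int64(75), np.int64(73), np.int64(69), np.int64(64), np.int64(58), np.int64(53), np.int64(52), np.int64(52), np.int64(55), np.int64(58), np.int64(61), np.int64(65), np.int64(68), np.int64(71), np.int64(74), np.int64(75), np.int64(74), np.int64(71), np.int64(66), np.int64(63), np.int64(62), np.int64(62), np.int64(62), np.int64(62), np.int64(62), np.int64(62), np.int64(62), np.int64(63), np.int64(63), np.int64(64), np.int64(66), np.int64(73), np.int64(81), np.int64(93)]
```

Request:
jog_arm(
  targets=[
    {"xyz":[0.2,0,0],"spin":0},
    {"xyz":[0.17,0,0],"spin":0},
    {"xyz":[0,0,0],"spin":0},
    {"xyz":[0,0,0],"spin":0},
    {"xyz":[-0.06,0,0],"spin":0},
    {"xyz":[-0.03,0,0],"spin":0},
    {"xyz":[-0.02,0,0],"spin":0},
    {"xyz":[0,0,0],"spin":0},
    {"xyz":[0,0,0],"spin":0},
    {"xyz":[0,0,0],"spin":0},
  ],
)

```text
time: 14.3
tool_pos: [479.8, -311.8, 109.3]
tcp_rot: [-3.141, -0.004, -1.3]
contact_force: [-0.9, -5.9, 3.2]
grip_width: 0.2
finger_force: 2.9
```

Request:
jog_arm(
  targets=[
    {"xyz":[-0.01,0,0],"spin":0},
    {"xyz":[-0.01,0,0],"spin":0},
    {"xyz":[-0.005,0,0],"spin":0},
    {"xyz":[0,0,0],"spin":0},
    {"xyz":[0,0,0],"spin":0},
    {"xyz":[0,0,0],"spin":0},
    {"xyz":[0,0,0],"spin":0},
    {"xyz":[0,0,0],"spin":0},
    {"xyz":[0,0,0],"spin":0},
    {"xyz":[0,0,0],"spin":0},
  ],
)

```text
time: 15.55
tool_pos: [479.5, -310.7, 109.6]
tcp_rot: [-3.141, -0.005, -1.3]
contact_force: [-0.3, -8.9, 2.6]
grip_width: 0.7
finger_force: 4.0
```

Request:
jog_arm(
  targets=[
    {"xyz":[-0.006,0,0],"spin":0},
    {"xyz":[-0.006,0,0],"spin":0},
    {"xyz":[0,0,0],"spin":0},
    {"xyz":[0,0,0],"spin":0},
    {"xyz":[0,0,0],"spin":0},
    {"xyz":[0,0,0],"spin":0},
    {"xyz":[0,0,0],"spin":0},
    {"xyz":[0,0,0],"spin":0},
    {"xyz":[0,0,0],"spin":0},
    {"xyz":[0,0,0],"spin":0},
  ],
)

```text
time: 16.8
tool_pos: [479.3, -310.1, 109.7]
tcp_rot: [-3.14, -0.006, -1.3]
contact_force: [-1.0, -9.1, 2.8]
grip_width: 0.7
finger_force: 4.6
```

Request:
jog_arm(
  targets=[
    {"xyz":[-0.006,0,0],"spin":0},
    {"xyz":[-0.006,0,0],"spin":0},
    {"xyz":[0,0,0],"spin":0},
    {"xyz":[0,0,0],"spin":0},
    {"xyz":[0,0,0],"spin":0},
    {"xyz":[0,0,0],"spin":0},
    {"xyz":[0,0,0],"spin":0},
    {"xyz":[0,0,0],"spin":0},
    {"xyz":[0,0,0],"spin":0},
    {"xyz":[0,0,0],"spin":0},
  ],
)

```text
time: 18.05
tool_pos: [479.2, -309.6, 109.9]
tcp_rot: [-3.14, -0.007, -1.3]
contact_force: [-0.8, -11.0, 2.1]
grip_width: 0.2
finger_force: 5.1
```

Request:
jog_arm(
  targets=[
    {"xyz":[-0.006,0,0],"spin":0},
    {"xyz":[-0.006,0,0],"spin":0},
    {"xyz":[0,0,0],"spin":0},
    {"xyz":[0,0,0],"spin":0},
    {"xyz":[0,0,0],"spin":0},
    {"xyz":[0,0,0],"spin":0},
    {"xyz":[0,0,0],"spin":0},
    {"xyz":[0,0,0],"spin":0},
    {"xyz":[0,0,0],"spin":0},
    {"xyz":[0,0,0],"spin":0},
  ],
)

```text
time: 19.3
tool_pos: [479.1, -309.0, 110.0]
tcp_rot: [-3.14, -0.008, -1.3]
contact_force: [-0.4, -12.1, 3.6]
grip_width: 0.8
finger_force: 5.7
```

Request:
jog_arm(
  targets=[
    {"xyz":[-0.006,0,0],"spin":0},
    {"xyz":[-0.006,0,0],"spin":0},
    {"xyz":[0,0,0],"spin":0},
    {"xyz":[0,0,0],"spin":0},
    {"xyz":[0,0,0],"spin":0},
    {"xyz":[0,0,0],"spin":0},
    {"xyz":[0,0,0],"spin":0},
    {"xyz":[0,0,0],"spin":0},
    {"xyz":[0,0,0],"spin":0},
    {"xyz":[0,0,0],"spin":0},
  ],
)

```text
time: 20.55
tool_pos: [478.9, -308.5, 110.2]
tcp_rot: [-3.14, -0.009, -1.3]
contact_force: [-1.1, -13.3, 2.6]
grip_width: 0.1
finger_force: 6.2
```

Run:
```python
from h import *
im=bot.capture('side'); cv2.imwrite('pics/sd8.png',im)
o=bot.get_obs(); print(o['time'],o['tool_pos'],o['contact_force'])
cv2.imwrite('pics/c8.png',cv2.resize(im[235:395,250:390],None,fx=3.7,fy=3.7,interpolation=cv2.INTER_CUBIC))
```

```text
20.6 [ 478.91489427 -308.49467534  110.15904501] [ -0.73861095 -13.60632322   2.95077096]
```

View pics/c8.png

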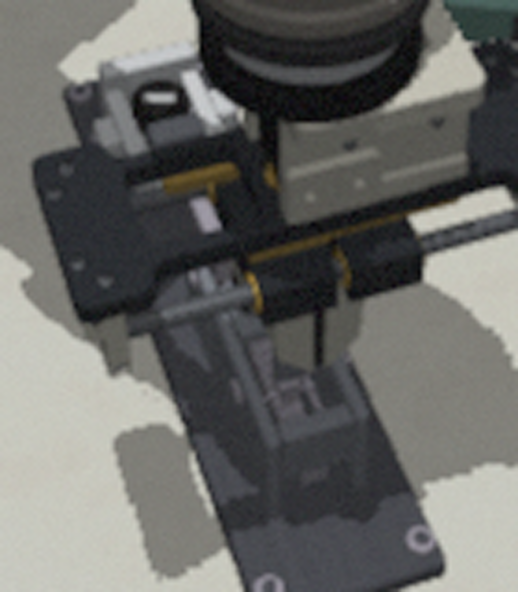

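The mount's top is now at about (293,262), against the back stop, and the force is rising at about 2 N per mm. I'll check its travel and press a little further.

Run:
```python
from h import *
yw=0.271; Y=np.array([-np.sin(yw),np.cos(yw),0])
w=np.array([477,-297,0])
for u,v,z in [(296.4,269.7,36),(250+160/3.7,235+99/3.7,36),(250+150/3.7,235+58/3.7,46)]: print((onz('side',u,v,z)-w)@Y-61.4)
```

```text
125.15165945373238
147.08368788033718
167.87536171039017
```

Request:
jog_arm(
  targets=[
    {"xyz":[-0.006,0,0],"spin":0},
    {"xyz":[-0.006,0,0],"spin":0},
    {"xyz":[0,0,0],"spin":0},
    {"xyz":[0,0,0],"spin":0},
    {"xyz":[0,0,0],"spin":0},
    {"xyz":[0,0,0],"spin":0},
    {"xyz":[0,0,0],"spin":0},
    {"xyz":[0,0,0],"spin":0},
    {"xyz":[0,0,0],"spin":0},
    {"xyz":[0,0,0],"spin":0},
  ],
)

```text
time: 21.85
tool_pos: [478.8, -307.9, 110.3]
tcp_rot: [-3.14, -0.01, -1.3]
contact_force: [-0.1, -14.6, 2.1]
grip_width: 0.3
finger_force: 6.7
```

Request:
jog_arm(
  targets=[
    {"xyz":[-0.006,0,0],"spin":0},
    {"xyz":[-0.004,0,0],"spin":0},
    {"xyz":[0,0,0],"spin":0},
    {"xyz":[0,0,0],"spin":0},
    {"xyz":[0,0,0],"spin":0},
    {"xyz":[0,0,0],"spin":0},
    {"xyz":[0,0,0],"spin":0},
    {"xyz":[0,0,0],"spin":0},
    {"xyz":[0,0,0],"spin":0},
    {"xyz":[0,0,0],"spin":0},
  ],
)

```text
time: 23.1
tool_pos: [478.7, -307.5, 110.4]
tcp_rot: [-3.14, -0.01, -1.3]
contact_force: [-0.3, -15.4, 3.0]
grip_width: 0.1
finger_force: 7.2
```

Firmly home: about 15.4 N at the roll, mount at y≈147-150. Next I'll let go, lift and go over to the tab.

Request:
jog_arm(
  targets=[
    {"xyz":[0.1,0,0],"spin":0},
    {"xyz":[0.25,0,0],"spin":0},
    {"xyz":[0,0,-0.4],"spin":0},
    {"xyz":[0,0,-0.5],"spin":0},
    {"xyz":[-0.5,0,0],"spin":0},
    {"xyz":[-0.6,0,0],"spin":0},
    {"xyz":[-0.5,0,0],"spin":0},
    {"xyz":[-0.23,0,0],"spin":0},
    {"xyz":[0,0,0],"spin":0},
    {"xyz":[0,0,0],"spin":0},
  ],
)

```text
time: 24.35
tool_pos: [446.3, -190.1, 180.4]
tcp_rot: [-3.141, -0.001, -1.301]
contact_force: [-0.7, 1.0, 0.7]
grip_width: 0.5
finger_force: 0.0
```

Run:
```python
from h import *
yw=0.271; Y=np.array([-np.sin(yw),np.cos(yw),0]);X=np.array([np.cos(yw),np.sin(yw),0])
o=bot.get_obs();t=o['tool_pos']; p=np.array([444.7,-191.5,79]); print(t,o['tcp_rot'],o['contact_force'],'tab rel: X %.1f Y %.1f'%((p-t)@X,(p-t)@Y))
im=bot.capture('wrist');im2=bot.capture('side')
c=bot.get_calibration('wrist')
cv2.imwrite('pics/c9.png',np.hstack([cv2.resize(im[100:400,150:450],(400,400)),cv2.resize(im2[225:345,240:360],(400,400),interpolation=cv2.INTER_CUBIC)]))
print(proj('wrist',p,c),proj('side',p))
```

```text
[ 446.33948054 -190.0744585   180.42384082] [-3.14113081e+00 -8.69466873e-04 -1.30055219e+00] [-0.67307022  1.03067578  0.7172605 ] tab rel: X -2.0 Y -0.9
[[331.6106761  241.89619655]] [[307.69728952 283.27776847]]
```

View pics/c9.png

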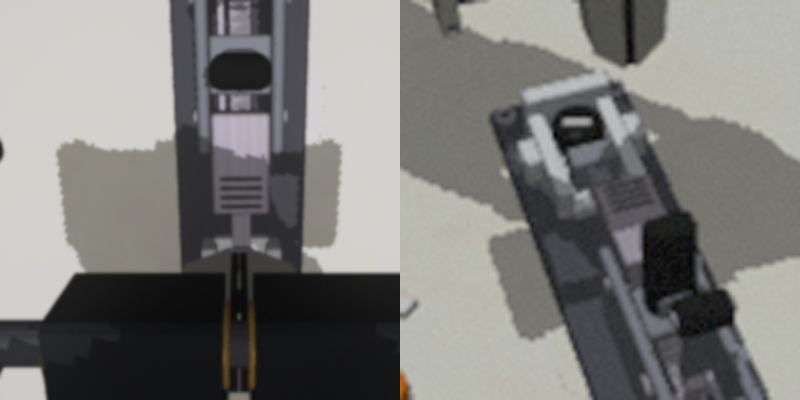

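The wrist half shows the ribbed tab end at about v=243, matching the prediction of 241.9. The side half shows the mount at the back stop and the trigger sprung back. Now I'll press the tab.

Request:
jog_arm(
  targets=[
    {"xyz":[0.01,0,0.6],"spin":0},
    {"xyz":[0,0,0.5],"spin":0},
    {"xyz":[0,0,0.12],"spin":0},
    {"xyz":[0,0,0.06],"spin":0},
    {"xyz":[0,0,0.05],"spin":0},
    {"xyz":[0,0,0.04],"spin":0},
    {"xyz":[0,0,0.015],"spin":0},
    {"xyz":[0,0,0],"spin":0},
    {"xyz":[0,0,0],"spin":0},
    {"xyz":[0,0,0],"spin":0},
  ],
)

```text
time: 25.7
tool_pos: [446.7, -190.4, 71.3]
tcp_rot: [-3.14, -0.003, -1.3]
contact_force: [-3.8, 1.4, 12.0]
grip_width: 0.4
finger_force: 6.5
```

Request:
jog_arm(
  targets=[
    {"xyz":[0,0,0],"spin":0},
    {"xyz":[0,0,0],"spin":0},
    {"xyz":[0,0,0],"spin":0},
    {"xyz":[0,0,0],"spin":0},
    {"xyz":[0,0,0],"spin":0},
    {"xyz":[0,0,0],"spin":0},
    {"xyz":[0,0,0],"spin":0},
    {"xyz":[0,0,0],"spin":0},
    {"xyz":[0,0,0],"spin":0},
    {"xyz":[0,0,0],"spin":0},
  ],
)

```text
time: 26.95
tool_pos: [446.7, -190.5, 71.3]
tcp_rot: [-3.14, -0.003, -1.3]
contact_force: [-4.0, 1.3, 14.0]
grip_width: 0.4
finger_force: 6.5
```

Run:
```python
from bar import *
im=bot.capture('side'); cv2.imwrite('pics/sd10.png',im); o=bot.get_obs(); print(o['tool_pos'],o['contact_force'])
for f in ('side0','sd10'): print(*bar(cv2.imread(f'pics/{f}.png')))
```

```text
[ 446.71280461 -190.47027784   71.3328301 ] [-3.25702211  0.82053134 12.70654516]
65 61 56 54 54 58 63 73 85 99 114 128 135 139 139 140 140 140 139 137 136 135 133 131 128 125 123 124 125 126 126 125 125 125 127 128 126 124 121 116 110 102 91 80 70 62 58 57 57 57 57 58 58 58 59 60 62 68 75 86
63 69 78 92 108 123 136 141 144 144 144 145 144 143 142 142 140 138 134 131 127 126 125 126 127 127 127 129 130 133 133 131 130 129 130 132 130 128 123 116 107 98 88 78 70 64 60 60 60 60 61 61 61 61 60 61 63 70 77 89
```

The bar end is now 5 mm further back than at the start, so the jaw is fully back, and the tab is at its stop. I'll lift off.

Request:
jog_arm(
  targets=[
    {"xyz":[0,0,-0.1],"spin":0},
    {"xyz":[0,0,-0.2],"spin":0},
    {"xyz":[0,0,-0.5],"spin":0},
    {"xyz":[0,0,-0.6],"spin":0},
    {"xyz":[0,0,-0.1],"spin":0},
    {"xyz":[0,0,0],"spin":0},
    {"xyz":[0,0,0],"spin":0},
    {"xyz":[0,0,0],"spin":0},
    {"xyz":[0,0,0],"spin":0},
    {"xyz":[0,0,0],"spin":0},
  ],
)

```text
time: 28.25
tool_pos: [445.9, -189.8, 189.2]
tcp_rot: [3.141, 0.0, -1.3]
contact_force: [-0.7, 1.0, 0.3]
grip_width: 0.4
finger_force: 0.0
```

Run:
```python
from bar import *
im=bot.capture('side'); cv2.imwrite('pics/sd11.png',im); o=bot.get_obs(); print(o['tool_pos'],o['contact_force'])
print(*bar(im)[:12])
cv2.imwrite('pics/c11.png',cv2.resize(im[225:405,240:390],None,fx=3.3,fy=3.3,interpolation=cv2.INTER_CUBIC))
```

```text
[ 445.94362443 -189.83436123  189.26688935] [-0.17861847 -0.10574952  0.22939173]
62 68 77 91 106 120 133 138 141 141 141 142
```

View pics/c11.png

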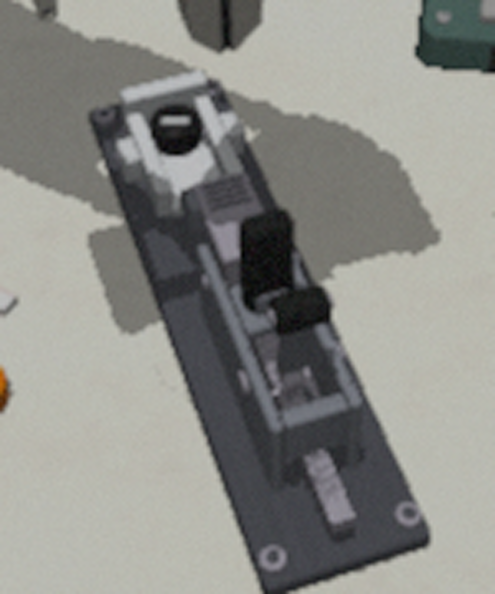

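The mount sits at the back stop at about (177,130) in the crop, clear of the retracted jaw. The trigger and tab are at rest and nothing is touched, so I'm handing in.

```bash
python3 -c "
from plant import bot
print(bot.close_job())"
```

```text
the job is handed in; nothing more can be done
None
```

I handed the job in at about 28 s. The mount was pressed home with about 15 N at the trigger roll, and the tab was then held down until the jaw ran fully back. The last pictures show the mount at the back stop with trigger and tab at rest; no verdict was returned.

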